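# Empty the spent-vial tipping tray

## Robot

A 6-joint arm with a two-finger parallel gripper is mounted at the origin on the work surface. World frame = base frame: x ahead of the robot, y to its left, z up, the work surface at z = 0. Lengths are in m, angles in rad, forces in N, time in s.
With the tool pointing down it reaches from about 0.375 to 0.9 m from the base axis. Payload 3.1 kg.
Tool frame: the origin (TCP) lies midway between the tips of the shut fingers; the grasp point (between the pads) lies 19 mm behind it; z points along the fingers, y is the direction in which the jaws open and shut (so a half turn about z gives the same grasp; the last joint's range is limited). The gripper opens to 85 mm and grips with 20 to 120 N. Pads are 22 mm wide; open, the fingers measure 114 mm over their backs; the gripper's body (76 mm by 85 mm) begins 54 mm behind the grasp point. The pads swing forward as they close: fully open they stand 13 mm farther back than shut.
Start: joints at [1.107, 0.527, 1.433, -0, 1.181, -0.178], TCP at [0.176, 0.6, 0.231] pointing down, gripper open.
Joint ranges: [-3.08, 3.08], [-0.75, 2.2], [0.22, 2.44], [-1.43, 4.57], [0, 2.65], [-2.85, 2.85]. Speed limits (rad/s): [2.79, 2.79, 3.14, 3.14, 3.14, 3.14].

## Interface

Orientations are given as a unit quaternion [x, y, z, w].
In Python, from station import manip gives the robot as it stands. The module is installed in compiled form; this text tells all that it offers.
- The arm moves only by the tool drive_tool, never from a script. Its argument "deltas" is one flat list of numbers, 4 for each row, row after row: the shift along the tool's x, y, z in cm, then the turn about the tool's z in degrees. A call has 1 to 12 rows; each row is the pose to reach, as a shift and turn from the pose measured when the call began, along the tool's axes at that moment; what a row does not reach only later rows make up. A row lasts 1/10 s, in which the tool goes at most 50 mm and 8.59 degrees, less where a joint would pass 70% of its speed; a pose out of reach is approached as far as the arm can. A call with a gripper value outside its range is refused whole. "hand" is the finger opening in cm, from 0 to 8.54, set as the call begins (left out, the last holds). The fingers move at their own pace and stop on an object; "squeeze" is the grip in N (left out, the last holds). Time passes only in rows, so rows that repeat a pose let the fingers close. It gives the time, the measured TCP pose, the force and the opening at its end, in the units of the state.
- manip.sense(): the state, without advancing time (a new reading comes with each control period).
- manip.snapshot(name): name is "scene" or "top" or "wrist"; returns a dict with "frame" (420x560x3 uint8, red, green, blue), "depth" (420x560 float32, m along the optical axis (not along the pixel's ray), 0 where there is no reading), "fx", "fy", "cx", "cy" (pixels), "R" (3x3) and "t" (3): a world point X has camera coordinates R X + t. Camera axes: x right, y down, z forward; pixel columns grow to the right and rows downward; lengths in m; the calibration is good to about 2 mm. The wrist camera is an equidistant fisheye: a pixel r from the principal point sees the ray r / f radians off the axis. A picture is of the moment at which its call begins.
- manip.sign_off(): hands the job in, once; it reports no verdict.
The state is a dict: "t": time; "q": joint angles; "qd": joint speeds; "tau": joint torques, N m; "tcp_pos": TCP position; "tool_rot": TCP orientation; "force": force on the tool from outside, world axes, zero at the start; "ft_torque": the same for the moment, N m; "finger_gap": opening from 0.0 (shut) to 1.0 (fully open).
Only numpy, scipy, OpenCV 4.12 (cv2) and the standard library are available. Lean on these libraries where they do the work, as an engineer would, in place of code of your own. Each camera call takes 0.05 s, during which the arm holds its last target.

## Task

Take the blue snap lid off the collecting bin by pinching its orange tab inward, and set it down (not dropped) right way up on the middle of the green mat. Then push the tipping tray down by a yellow wing so that the three used vials slide out into the bin, without touching the vials themselves, and let the tray come back level. Leave the vial rack, the bottle and the jar where they are.

Things in the scene. Friction and masses are not known exactly. Their poses are not given: they have to be found in the camera images.
- station: Vial discard station, fixed: white base, open bin at its -x side, grey pivot cheeks, steel tipping tray. Origin: on the bench, below the hinge axis (125 mm up); z up, y along the hinge axis, -x the way vials slide. Bin outside: x -225 to -85, y -60 to 60 mm, walls 4 mm, rim 55 mm up, floor 6 mm up.
- tray (a joint): Tilt of the tray, rad: 0 level, grows as the outlet (station -x) goes down, stop at 0.65. Tray: x -100 to 90 mm, 98 mm wide, walls 22 mm, three channels, open at -x only, floor 125 mm up when level. A spring levels it: on a wing 3 N starts it, 8 N holds it at the stop. Vials start to slide at 0.2 to 0.4 rad; at the stop all run out in about 1 s.
- wing_left (a point): Push point on top of the yellow wing at the tray's +y side: 80 mm to the outlet (-x) side of the hinge axis, 97 mm from the tray's middle line, 6 mm above the hinge axis (131 mm above the bench) when level; turns with the tray. The wing is 36 mm along x, 6 mm thick and spans 49 to 109 mm from the middle line.
- wing_right (a point): The same point on the yellow wing at the tray's -y side.
- lid: Blue lid of the bin, 140 (x) by 120 (y) mm, 120 g. Origin: centre of its underside, level with its feet; z up, axes as the station's when fitted, then at station x -155 mm, 36 mm up. Plate 19 to 24 mm above the origin; rib feet below it sit 19 mm deep in the bin with 2 mm play. Lifts straight up once the tab is in.
- tab (a joint): How far the orange snap tab is pressed inward (towards the lid's +x, its middle), m: 0 free, 0.007 fully pressed; a spring of 2 to 4 N. While under about 0.005 its hook stays caught under the bin's rim and the lid cannot come up.
- lid_grip (a point): Middle of the pinch grip, 43 mm to -x of the lid's middle, 50 mm above its origin: orange tab (24 mm wide, on the -x side) and opposite it a rigid blue fin (30 mm wide), 4 mm plates standing from 24 to 62 mm above the lid origin. Pinch both from above along the lid's x: 26.5 mm over their outer faces when free, 19.5 mm pressed.
- mat: Green mat lying on the bench, 200 mm (x) by 180 mm (y), 4 mm thick, fixed. Origin: centre of its underside. It lies to the left or the right of the station.
- vial1: Used capped vial, amber glass with aluminium cap, 23 mm diameter, 75 mm long, about 30 g, lying in the tray along station x. Origin: the middle of the vial; x along its length.
- vial2: Used capped vial, amber glass with aluminium cap, 23 mm diameter, 75 mm long, about 30 g, lying in the tray along station x. Origin: the middle of the vial; x along its length.
- vial3: Used capped vial, amber glass with aluminium cap, 23 mm diameter, 75 mm long, about 30 g, lying in the tray along station x. Origin: the middle of the vial; x along its length.
- rack: Blue vial rack, 110 by 180 mm, 42 mm high with caps to 54 mm, loose, on the other side of the station from the mat. Origin: centre of its underside. Leave it alone.
- bottle: Amber bottle, 68 mm diameter, 160 mm high, loose. Origin: centre of its underside. Leave it alone.
- jar: White jar with red cap, 84 mm diameter, 120 mm high, loose. Origin: centre of its underside. Leave it alone.
Things that resemble listed ones, but are neither listed nor needed, are in the scene too. Leave any red look-alike of the vial2 alone. What is shaped like the lid but purple is not meant.

How it is judged:
On the way, in this order (a step that is already met when the one before it is completed fails the run):
1. the tab is pressed in and the lid lifted clear of the bin (value of joint tab above 0.004 m and z of lid in the frame of station above 0.06 m), for 0.1 s.
2. the lid is put down on the mat while still held (within 15 mm of it when let go) (contact force between the fingers and lid above 0.5 N and x of lid in the frame of mat between -0.06 and 0.06 m and y of lid in the frame of mat between -0.06 and 0.06 m and z of lid in the frame of mat below 0.019 m and angle between lid's own z axis and vertical below 0.3 rad), for 0.05 s.
3. with the lid let go on the mat, the tray is tipped (not (contact force between the fingers and lid above 0.5 N) and x of lid in the frame of mat between -0.06 and 0.06 m and y of lid in the frame of mat between -0.06 and 0.06 m and z of lid in the frame of mat below 0.012 m and angle between lid's own z axis and vertical below 0.12 rad and value of joint tray above 0.3 rad), for 0.1 s.
At the end, for the whole second after the job is handed in: All three vials lie at rest in the bin (below its rim), the tray is back within 0.05 rad of level, and the lid lies flat, at rest, on the mat with its middle within 60 mm of the mat's middle along each of the mat's sides (x of vial1 in the frame of station between -0.222 and -0.088 m and y of vial1 in the frame of station between -0.057 and 0.057 m and z of each of vial1, vial2, vial3 in the frame of station below 0.055 m and linear speed of each of vial1, vial2, vial3 below 0.03 m/s and x of vial2 in the frame of station between -0.222 and -0.088 m and y of vial2 in the frame of station between -0.057 and 0.057 m and x of vial3 in the frame of station between -0.222 and -0.088 m and y of vial3 in the frame of station between -0.057 and 0.057 m and x of lid in the frame of mat between -0.06 and 0.06 m and y of lid in the frame of mat between -0.06 and 0.06 m and z of lid in the frame of mat below 0.012 m and angle between lid's own z axis and vertical below 0.12 rad and value of joint tray below 0.05 rad and linear speed of lid below 0.02 m/s); the robot touches nothing.
It fails at once if the fingers touch a vial (contact force between the fingers and vial1 above 0.5 N or contact force between the fingers and vial2 above 0.5 N or contact force between the fingers and vial3 above 0.5 N).
It fails at once if the rack, bottle or jar is moved over 30 mm (distance of any of rack, bottle, jar from where it was at the start of the episode above 0.03 m).
It also fails if it takes over 58 s, if anything falls off the work surface, if the arm or the gripper's body presses on something with over 40 N, if the wrist force passes 120 N, or if a joint passes its speed limit or range.

## Working session

There is one attempt and no reset: what is moved stays moved. The work goes in short steps, Python scripts to look and compute and a tool call to move; the robot and the scene stay as the last step left them, time stands still between calls to the robot, and variables do not carry over. Pictures are saved under pics/ and viewed, and the job is handed in when it is done.

Besides the shell and the picture viewer there is one more tool, called as name(argument=value, ...) on one line, values as JSON. drive_tool: Moves the arm, as the interface text tells. Its arguments: {"type":"object","properties":{"deltas":{"type":"array"},"hand":{"type":"number"},"squeeze":{"type":"number"}},"required":["deltas"]}

```bash
mkdir -p pics
python3 - <<'E'
from station import manip
import cv2,numpy as np
for n in ("scene","top"):
    s=manip.snapshot(n); cv2.imwrite(f"pics/{n}0.png",s["frame"][:,:,::-1]); np.savez(f"{n}0.npz",**s)
    print(n,s["fx"],s["cx"],s["cy"],s["R"].round(3).tolist(),s["t"])
print(manip.sense())
E
```

```text
scene 468.37644506248887 286.2463583839385 202.022720521618 [[0.412, 0.911, -0.013], [0.515, -0.244, -0.822], [-0.752, 0.332, -0.569]] [-0.24030859 -0.19470589  1.64878024]
top 447.727835152007 284.0036762071122 217.907254686712 [[0.001, -1.0, 0.011], [-0.996, -0.002, -0.089], [0.089, -0.011, -0.996]] [0.00407768 0.55889518 0.97365296]
{'t': 0.1, 'q': array([ 1.10650334e+00,  5.28371666e-01,  1.43381744e+00,  1.91339583e-05,
        1.18143502e+00, -1.78491386e-01]), 'qd': array([ 0.00035001, -0.00122332, -0.00200997, -0.00086864, -0.00045195,
       -0.00014128]), 'tau': array([ 7.86877251e-06, -4.43304706e+01, -1.78585035e+01, -2.37570530e-04,
        3.84337065e-03, -1.12925323e-05]), 'tcp_pos': array([0.1758583 , 0.59904522, 0.23041868]), 'tool_rot': array([ 1.42418474e-01,  9.89806014e-01, -9.60930115e-04, -3.29252125e-04]), 'force': array([-0.33738185,  0.65131753,  0.53955024]), 'ft_torque': array([ 0.01852028, -0.0266202 ,  0.04810684]), 'finger_gap': 0.9967225345704023}
```

View pics/scene0.png

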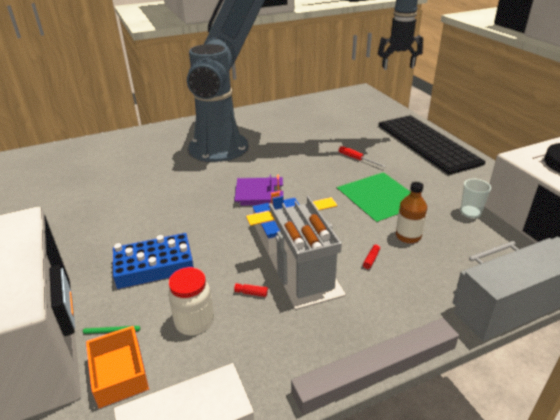

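View pics/top0.png

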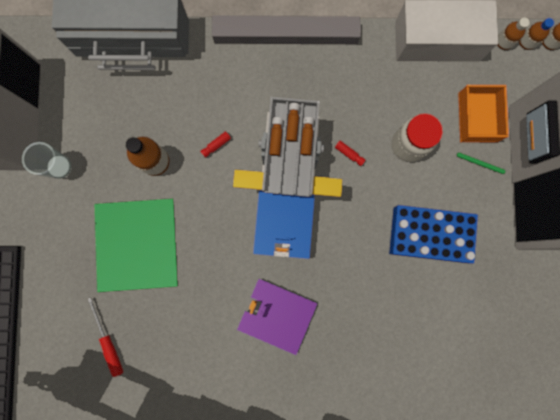

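The blue lid is at (285,225) in the top view, partly under the tray, with its orange tab at about (282,250) on the robot side. The purple look-alike is at (277,317). The mat is at (136,245), on the left. The red vials on the bench, at (215,144) and (350,152), aren't needed.

```bash
cat > h.py <<'E'
import numpy as np,cv2
def ray(s,uv,z):
    R,t=s["R"],s["t"]; uv=np.atleast_2d(np.array(uv,float))
    d=np.c_[(uv[:,0]-s["cx"])/s["fx"],(uv[:,1]-s["cy"])/s["fy"],np.ones(len(uv))]@R
    C=-R.T@t
    return C+d*((z-C[2])/d[:,2])[:,None]
def hsvmask(s,lo,hi):
    h=cv2.cvtColor(np.ascontiguousarray(s["frame"]),cv2.COLOR_RGB2HSV)
    return cv2.inRange(h,lo,hi)
def blobs(m,amin=30):
    n,l,st,c=cv2.connectedComponentsWithStats(m)
    return [(st[i].tolist(),c[i],(l==i).astype(np.uint8)) for i in range(1,n) if st[i][4]>=amin]
E
python3 - <<'E'
from h import *
s=dict(np.load("top0.npz"))
for nm,lo,hi,z in (("yellow",(22,150,120),(32,255,255),.131),("green",(50,120,60),(75,255,255),.004),("blue",(100,150,60),(118,255,255),.060),("orange",(5,150,120),(16,255,255),.098)):
    for st,c,m in blobs(hsvmask(s,lo,hi),8):
        if st[1]<100 : continue
        cn=max(cv2.findContours(m,0,2)[0],key=cv2.contourArea)
        r=cv2.minAreaRect(cn); b=cv2.boxPoints(r)
        print(nm,st,ray(s,c,z).round(4)[0,:2],"box",ray(s,b,z)[:,:2].round(4).tolist())
f=s["frame"][180:365,200:350,::-1]
cv2.imwrite("pics/crop0.png",cv2.resize(f,None,fx=4,fy=3.2,interpolation=2) if 0 else cv2.resize(f,None,fx=3.2,fy=3.2,interpolation=2))
E
```

```text
yellow [234, 170, 29, 19, 479] [0.6273 0.0787] box [[0.6127, 0.1084], [0.6471, 0.1054], [0.6416, 0.0491], [0.6072, 0.0523]]
yellow [313, 177, 29, 20, 488] [ 0.6134 -0.0807] box [[0.5982, -0.0511], [0.6345, -0.0545], [0.6295, -0.1108], [0.5932, -0.1071]]
green [457, 153, 48, 20, 194] [ 0.6899 -0.4493] box [[0.706, -0.3942], [0.7148, -0.3978], [0.673, -0.5056], [0.6643, -0.5019]]
green [95, 199, 82, 92, 6801] [0.4989 0.3405] box [[0.5927, 0.4392], [0.6038, 0.26], [0.4068, 0.244], [0.3964, 0.4201]]
blue [255, 191, 59, 67, 3052] [0.5443 0.0053] box [[0.4809, 0.0695], [0.6144, 0.0593], [0.6048, -0.0583], [0.4714, -0.0467]]
blue [390, 206, 87, 57, 2634] [ 0.5222 -0.3139] box [[0.48, -0.2198], [0.5844, -0.2336], [0.5646, -0.4148], [0.4603, -0.3993]]
orange [287, 110, 9, 29, 166] [ 0.7494 -0.0095] box [[0.7211, -0.0002], [0.7822, -0.0061], [0.7809, -0.0191], [0.7198, -0.0131]]
orange [531, 122, 2, 27, 34] [ 0.7308 -0.5177] box [[0.7014, -0.515], [0.7576, -0.5177], [0.7576, -0.5198], [0.7014, -0.5171]]
orange [271, 125, 8, 28, 164] [0.7187 0.0257] box [[0.6911, 0.0355], [0.7499, 0.0285], [0.7484, 0.0158], [0.6895, 0.0228]]
orange [302, 124, 8, 29, 169] [ 0.7199 -0.0397] box [[0.6912, -0.0302], [0.7522, -0.037], [0.7508, -0.0497], [0.6899, -0.0428]]
orange [277, 248, 10, 3, 23] [0.4878 0.0115] box [[0.4903, 0.0201], [0.4903, 0.0016], [0.4862, 0.0016], [0.4862, 0.0201]]
orange [250, 301, 6, 12, 30] [0.3709 0.0693] box [[0.3639, 0.0789], [0.384, 0.069], [0.3799, 0.0608], [0.3599, 0.0708]]
```

View pics/crop0.png

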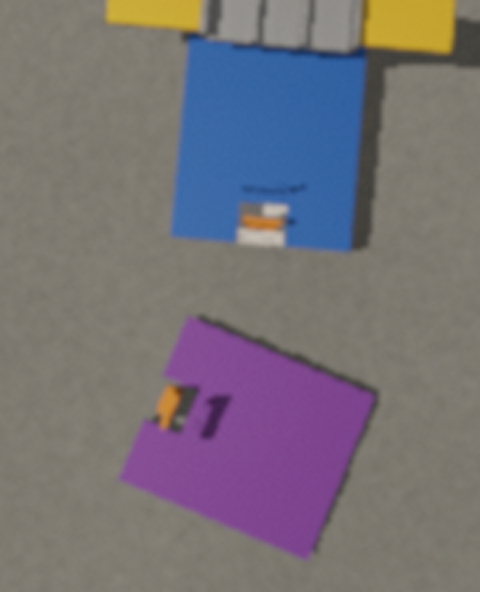

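The plane-cast fit gives a station yaw of about -5° and an origin near (0.700,-0.008). The near edge of the lid agrees with that. The crop confirms which lid is meant: it's blue and sits under the tray outlet, with its tab at crop (262,222).

```bash
cat >> h.py <<'E'
from scipy.spatial.transform import Rotation as Ro
YAW=-np.arctan2(.0139,.1594); O=np.array([.6204,-.001])+.08*np.array([np.cos(YAW),np.sin(YAW)])
def st2w(x,y): 
    c,s_=np.cos(YAW),np.sin(YAW); return O+np.array([c*x-s_*y,s_*x+c*y])
def plan(m,target,tooly=None):
    R=Ro.from_quat(m["tool_rot"]).as_matrix()
    d=R.T@(np.array(target)-m["tcp_pos"])*100
    a=0
    if tooly is not None:
        cur=np.arctan2(R[1,1],R[0,1]); dw=(tooly-cur+np.pi/2)%np.pi-np.pi/2
        a=-np.degrees(dw)
    print("t",m["t"],"tcp",m["tcp_pos"].round(4),"F",m["force"].round(1),"gap",round(m["finger_gap"],3),"tilt",R[2].round(4))
    print("delta cm/deg",d.round(2),round(a,2))
E
python3 - <<'E'
from h import *
from station import manip
g=st2w(-.198,0); print(g,O,YAW)
plan(manip.sense(),[*g,.17],YAW)
E
```

```text
[0.5028461  0.00925094] [ 0.70009756 -0.00794979] -0.08698197700359532
t 0.1 tcp [0.1759 0.599  0.2304] F [-0.3  0.7  0.5] gap 0.997 tilt [ 4.e-04 -2.e-03 -1.e+00]
delta cm/deg [-48.   -47.36   6.12] 78.61
```

drive_tool(deltas=[-48,-47.4,0,78.6,-48,-47.4,0,78.6,-48,-47.4,0,78.6,-48,-47.4,0,78.6,-48,-47.4,0,78.6,-48,-47.4,0,78.6,-48,-47.4,0,78.6,-48,-47.4,0,78.6,-48,-47.4,0,78.6,-48,-47.4,0,78.6,-48,-47.4,0,78.6,-48,-47.4,0,78.6], hand=5, squeeze=40)

```text
t: 1.3
tcp_pos: [0.4669, 0.0726, 0.2311]
tool_rot: [0.737, 0.676, -0.001, 0.0]
force: [0.7, 0.3, 0.0]
finger_gap: 0.583
```

Run:
```python
from h import *
from station import manip
plan(manip.sense(),[*st2w(-.198,0),.17],YAW)
```

```text
t 1.3 tcp [0.4669 0.0726 0.2311] F [0.7 0.3 0. ] gap 0.583 tilt [-0.0016 -0.0011 -1.    ]
delta cm/deg [-5.99  4.14  6.11] -0.01
```

drive_tool(deltas=[-6,4.1,2,0,-6,4.1,4,0,-6,4.1,6,0,-6,4.1,6,0,-6,4.1,6,0])

```text
t: 1.8
tcp_pos: [0.5018, 0.0094, 0.1709]
tool_rot: [0.737, 0.676, -0.001, -0.001]
force: [0.3, 1.1, 0.2]
finger_gap: 0.589
```

Run:
```python
from h import *
from station import manip
s=manip.snapshot("wrist"); cv2.imwrite("pics/wrist1.png",s["frame"][:,:,::-1]); np.savez("wrist1.npz",**s)
plan(manip.sense(),[*st2w(-.198,0),.068],YAW)
print(s["fx"],s["cx"],s["cy"])
```

```text
t 1.85 tcp [0.5024 0.0096 0.1716] F [ 0.4 -0.3  0.6] gap 0.588 tilt [-1.6e-03 -9.0e-04 -1.0e+00]
delta cm/deg [-1.000e-02  6.000e-02  1.036e+01] 0.02
325.19226210127806 280.91363913038305 212.06130348814335
```

View pics/wrist1.png

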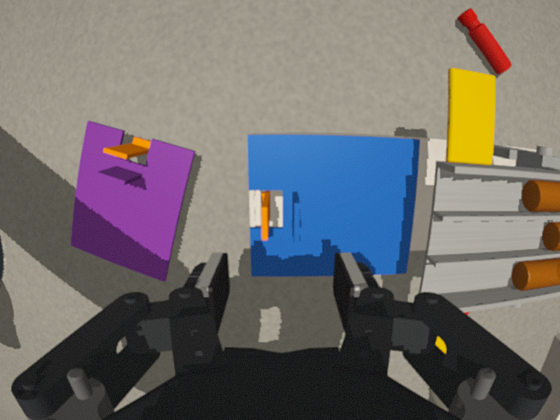

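The wrist view shows the orange tab at about (265,215), the blue fin at about (296,215) and the fingers either side. I'll project the predicted tab and fin points to check them.

Run:
```python
from h import *
s=dict(np.load("wrist1.npz"))
def pr(X):
    p=s["R"]@np.array(X)+s["t"]; th=np.arctan2(np.hypot(p[0],p[1]),p[2]); k=s["fx"]*th/np.hypot(p[0],p[1])
    return np.array([s["cx"]+k*p[0],s["cy"]+k*p[1]]).round(1)
print("cam",-s["R"].T@s["t"])
f=np.ascontiguousarray(s["frame"][:,:,::-1])
big=cv2.resize(f[170:290,200:340],None,fx=5,fy=5,interpolation=2)
for x in (-.21125,-.20725,-.18875,-.18475):
    for y in (-.012,.012) if x<-.2 else (-.015,.015):
        for z in (.060,.098):
            p=pr([*st2w(x,y),z]); cv2.circle(big,(int((p[0]-200)*5),int((p[1]-170)*5)),3,(255,255,255) if z>.07 else (0,255,0),-1)
            print(x,y,z,p)
for x,y in ((-.225,.06),(-.225,-.06),(-.085,.06)): print("corner",pr([*st2w(x,y),.06]))
cv2.imwrite("pics/w1big.png",big[:600])
```

```text
cam [0.50834553 0.0774637  0.3128683 ]
-0.21125 -0.012 0.06 [265.7 224. ]
-0.21125 -0.012 0.098 [263.3 240.3]
-0.21125 0.012 0.06 [265.3 195.3]
-0.21125 0.012 0.098 [262.6 207.4]
-0.20725 -0.012 0.06 [270.6 224. ]
-0.20725 -0.012 0.098 [268.9 240.3]
-0.20725 0.012 0.06 [270.3 195.3]
-0.20725 0.012 0.098 [268.5 207.4]
-0.18875 -0.015 0.06 [293.2 227.5]
-0.18875 -0.015 0.098 [295.1 244.2]
-0.18875 0.015 0.06 [293.6 191.6]
-0.18875 0.015 0.098 [295.6 203.1]
-0.18475 -0.015 0.06 [298.1 227.4]
-0.18475 -0.015 0.098 [300.7 244.2]
-0.18475 0.015 0.06 [298.6 191.6]
-0.18475 0.015 0.098 [301.5 203.1]
corner [246.9 135. ]
corner [250.9 276.5]
corner [419.6 139.2]
```

View pics/w1big.png

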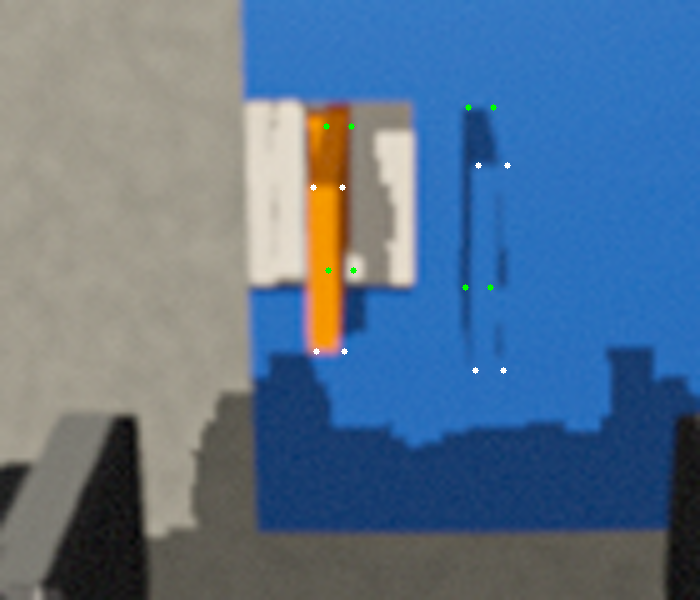

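The predictions match the picture to about 1 mm, so I'll descend.

drive_tool(deltas=[0,0,4,0,0,0,7,0,0,0,9,0,0,0,10.3,0,0,0,10.3,0,0,0,10.3,0])

```text
t: 2.45
tcp_pos: [0.5031, 0.0099, 0.0697]
tool_rot: [0.737, 0.676, -0.0, 0.001]
force: [0.3, -0.4, 0.8]
finger_gap: 0.585
```

drive_tool(deltas=[0,0,0,0,0,0,0,0,0,0,0,0,0,0,0,0,0,0,0,0,0,0,0,0,0,0,0,0,0,0,0,0], hand=1.5, squeeze=40)

```text
t: 3.25
tcp_pos: [0.5058, 0.0098, 0.0719]
tool_rot: [0.737, 0.676, 0.002, 0.004]
force: [2.5, 2.9, 10.3]
finger_gap: 0.195
```

Run:
```python
from h import *
from station import manip
s=manip.snapshot("wrist"); cv2.imwrite("pics/wrist2.png",s["frame"][:,:,::-1])
plan(manip.sense(),[*st2w(-.198,0),.103],YAW)
```

```text
t 3.3 tcp [0.5059 0.0097 0.0719] F [2.  1.4 9.5] gap 0.194 tilt [-0.002   0.0078 -1.    ]
delta cm/deg [-0.08 -0.27 -3.11] 0.08
```

View pics/wrist2.png

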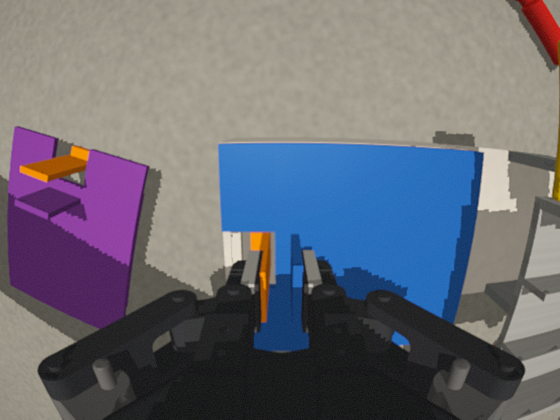

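The jaws are closed on the tab (left finger) and the fin (right finger). Next I'll lift straight up.

drive_tool(deltas=[0,0,-0.8,0,0,0,-1.6,0,0,0,-2.4,0,0,0,-3.3,0,0,0,-3.6,0,0,0,-3.6,0], squeeze=50)

```text
t: 3.9
tcp_pos: [0.5058, 0.0098, 0.1085]
tool_rot: [0.737, 0.676, 0.002, 0.004]
force: [0.1, 0.5, -1.0]
finger_gap: 0.189
```

Run:
```python
from h import *
from station import manip
s=manip.snapshot("scene"); cv2.imwrite("pics/scene3.png",cv2.resize(s["frame"][120:270,180:380,::-1],None,fx=4,fy=4,interpolation=2))
plan(manip.sense(),[*st2w(-.238,0),.110],YAW)
```

```text
t 3.95 tcp [0.5055 0.0098 0.1081] F [-0.3 -0.4 -0.9] gap 0.188 tilt [-0.002  0.008 -1.   ]
delta cm/deg [-0.08 -4.26 -0.23] 0.08
```

View pics/scene3.png

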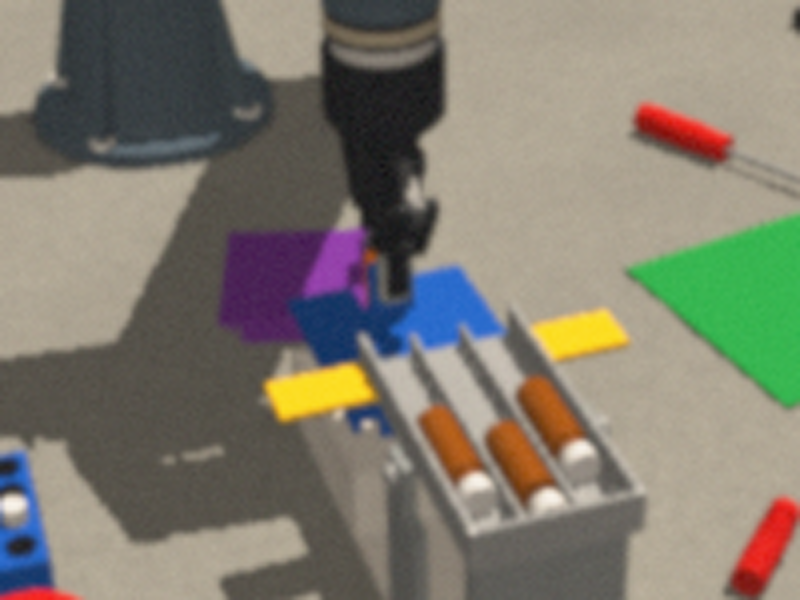

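The lid is up, with the wrist showing about 1 N of weight. I'll back away from the tray first, then go over to the mat.

drive_tool(deltas=[0,-2.2,0,0,0,-4.5,0,0,0,-4.5,-1,0,4,-4.5,-2,0,8,-4.5,-2,0,12,-4.5,-2,0,16,-4.5,-2,0,20,-4.5,-2,0,24,-4.5,-2,0,28,-4.5,-2,0])

```text
t: 4.95
tcp_pos: [0.4849, 0.2947, 0.1272]
tool_rot: [0.737, 0.676, 0.002, 0.004]
force: [1.0, -1.4, -1.5]
finger_gap: 0.185
```

Run:
```python
from h import *
from station import manip
s=manip.snapshot("scene"); cv2.imwrite("pics/scene4.png",cv2.resize(s["frame"][60:260,200:440,::-1],None,fx=3,fy=3,interpolation=2))
plan(manip.sense(),[.460,.344,.06],YAW)
```

```text
t 5.0 tcp [0.4865 0.3008 0.1277] F [ 2.3  4.6 -1. ] gap 0.187 tilt [ 0.0043  0.0127 -0.9999]
delta cm/deg [ 4.06 -3.08  6.75] 0.22
```

View pics/scene4.png

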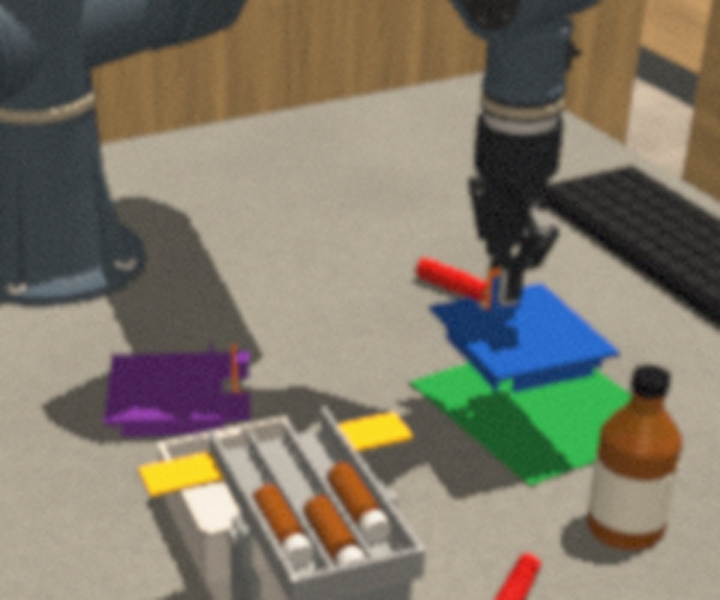

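drive_tool(deltas=[4.1,-3.1,1,0,4.1,-3.1,3,0,4.1,-3.1,5,0,4.1,-3.1,6.5,0,4.1,-3.1,6.7,0,4.1,-3.1,6.7,0])

```text
t: 5.6
tcp_pos: [0.4601, 0.3443, 0.0602]
tool_rot: [0.736, 0.677, 0.006, 0.003]
force: [-0.1, -0.5, -1.7]
finger_gap: 0.186
```

Run:
```python
from h import *
from station import manip
s=manip.snapshot("scene"); cv2.imwrite("pics/scene5.png",cv2.resize(s["frame"][110:260,300:460,::-1],None,fx=4,fy=4,interpolation=2))
s=manip.snapshot("top"); np.savez("top5.npz",**s); cv2.imwrite("pics/top5.png",cv2.resize(s["frame"][160:340,60:300,::-1],None,fx=3,fy=3,interpolation=2))
plan(manip.sense(),[.460,.344,.040],YAW)
```

```text
t 5.7 tcp [0.4608 0.3446 0.0613] F [ 0.4 -0.5 -2.1] gap 0.188 tilt [ 0.0052  0.014  -0.9999]
delta cm/deg [-0.08 -0.1   2.12] 0.19
```

View pics/scene5.png

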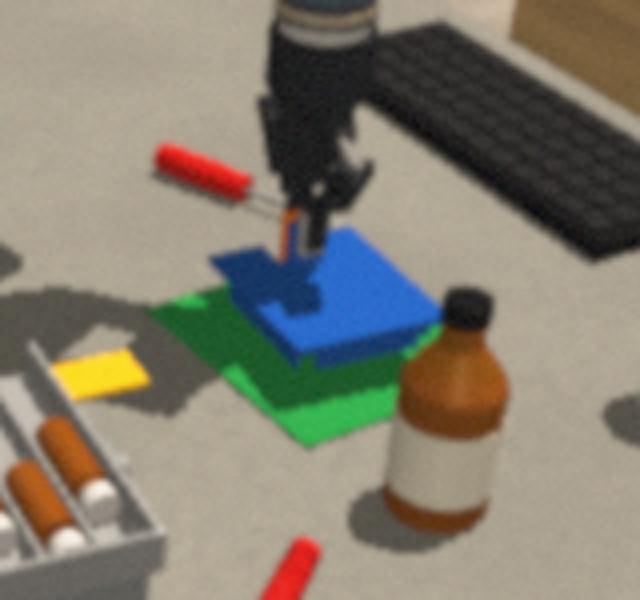

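View pics/top5.png

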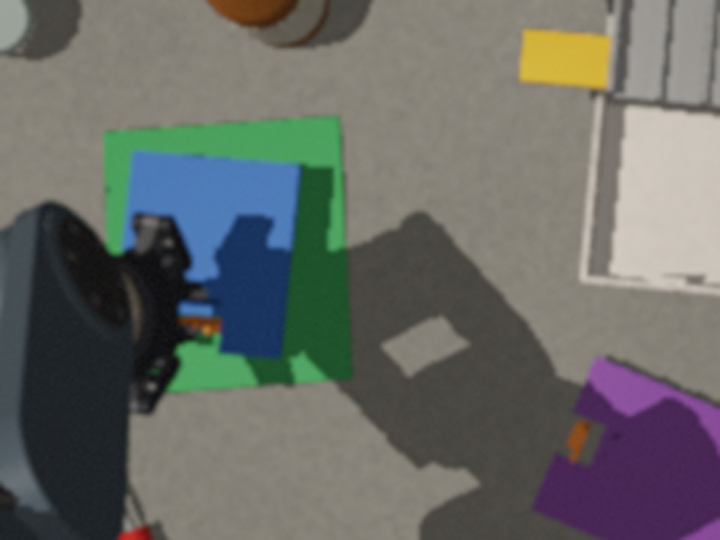

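The lid is level and over the middle of the mat, and the bin is open at right. I'll lower it gently.

drive_tool(deltas=[-0.1,-0.1,0.6,0,-0.1,-0.1,1.1,0,-0.1,-0.1,1.5,0,-0.1,-0.1,1.8,0,-0.1,-0.1,2,0,-0.1,-0.1,2,0])

```text
t: 6.3
tcp_pos: [0.4598, 0.3437, 0.0409]
tool_rot: [0.736, 0.677, 0.006, 0.003]
force: [0.5, -0.1, -1.9]
finger_gap: 0.189
```

drive_tool(deltas=[0,0,0.15,0,0,0,0.3,0,0,0,0.4,0,0,0,0.4,0])

```text
t: 6.7
tcp_pos: [0.4603, 0.344, 0.0394]
tool_rot: [0.736, 0.677, 0.007, 0.004]
force: [-2.5, -0.7, 14.7]
finger_gap: 0.191
```

It's down, with about 15 N of contact force. Now I'll release.

drive_tool(deltas=[0,0,0,0,0,0,0,0,0,0,0,0,0,0,0,0,0,0,0,0,0,0,0,0], hand=5)

```text
t: 7.3
tcp_pos: [0.4602, 0.344, 0.0392]
tool_rot: [0.736, 0.677, 0.007, 0.004]
force: [0.6, 0.8, 0.8]
finger_gap: 0.587
```

drive_tool(deltas=[0,0,-1.5,0,0,0,-4,0,0,0,-8,0,0,0,-12,0,0,0,-16,0,0,0,-19,0,0,0,-19,0])

```text
t: 8.0
tcp_pos: [0.46, 0.3447, 0.2353]
tool_rot: [0.736, 0.677, 0.013, 0.005]
force: [0.9, 0.1, 0.7]
finger_gap: 0.585
```

Run:
```python
from h import *
from station import manip
s=manip.snapshot("wrist"); cv2.imwrite("pics/wrist6.png",s["frame"][:,:,::-1])
s=manip.snapshot("top"); np.savez("top6.npz",**s); cv2.imwrite("pics/top6.png",s["frame"][:,:,::-1])
plan(manip.sense(),[*st2w(-.08,.097),.20],YAW)
print(st2w(-.08,.097))
```

```text
t 8.1 tcp [0.4574 0.3432 0.2305] F [ 0.2  0.1 -1.5] gap 0.59 tilt [ 0.0065  0.0167 -0.9998]
delta cm/deg [-23.27  19.09   3.22] 0.22
[0.62882662 0.09563329]
```

View pics/wrist6.png

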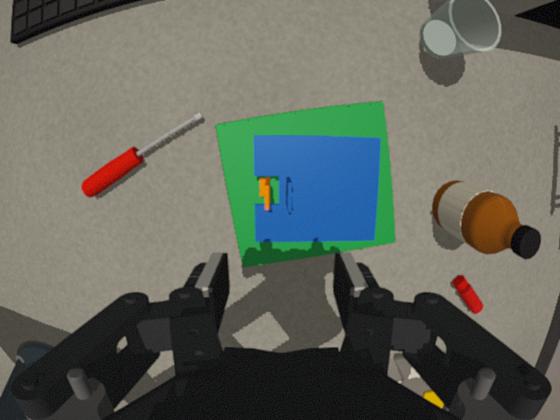

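View pics/top6.png

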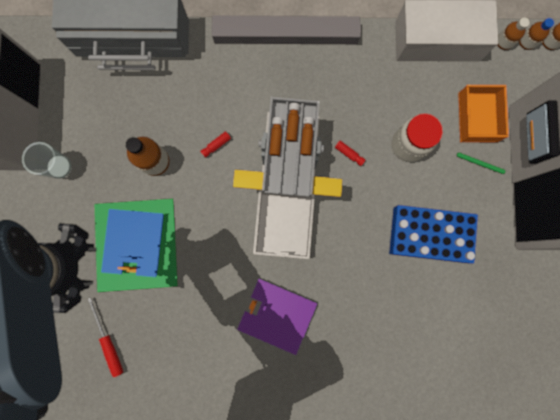

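The lid lies flat near the middle of the mat: the wrist view has the lid centre at about (317,188) and the mat centre at about (305,183). The tray's left wing is at top (248,180). I'll shut the fingers and go above that wing.

drive_tool(deltas=[-4,3.3,0,0,-8,6.6,0,0,-12,9.8,0,0,-16,13,0,0,-20,16.4,0,0,-23.3,18.9,0,0,-23.3,18.9,0,0,-23.3,18.9,2,0,-23.3,18.9,4,0,-23.3,18.9,5,0,-23.3,18.9,5,0], hand=0)

```text
t: 9.2
tcp_pos: [0.6248, 0.0961, 0.1793]
tool_rot: [0.736, 0.677, 0.006, 0.002]
force: [0.0, 0.2, 0.6]
finger_gap: -0.003
```

Run:
```python
from h import *
from station import manip
plan(manip.sense(),[*st2w(-.081,.098),.145],YAW)
s=manip.snapshot("wrist"); cv2.imwrite("pics/wrist7.png",s["frame"][:,:,::-1])
s=manip.snapshot("scene"); cv2.imwrite("pics/scene7.png",cv2.resize(s["frame"][120:320,220:420,::-1],None,fx=3,fy=3,interpolation=2))
# lid vs mat from top6
s=dict(np.load("top6.npz"))
for nm,lo,hi,z in (("green",(50,120,40),(75,255,255),.004),("blue",(100,150,50),(118,255,255),.028)):
    for st,c,m in blobs(hsvmask(s,lo,hi),500):
        if st[0]<150: 
            cn=max(cv2.findContours(m,0,2)[0],key=cv2.contourArea); print(nm,ray(s,[cv2.minAreaRect(cn)[0]],z))
```

```text
t 9.2 tcp [0.6248 0.0961 0.1793] F [0.  0.2 0.6] gap -0.003 tilt [ 0.0062  0.01   -0.9999]
delta cm/deg [0.07 0.27 3.43] 0.24
green [[0.49874895 0.34098277 0.004     ]]
blue [[0.50611178 0.33816339 0.028     ]]
```

View pics/wrist7.png

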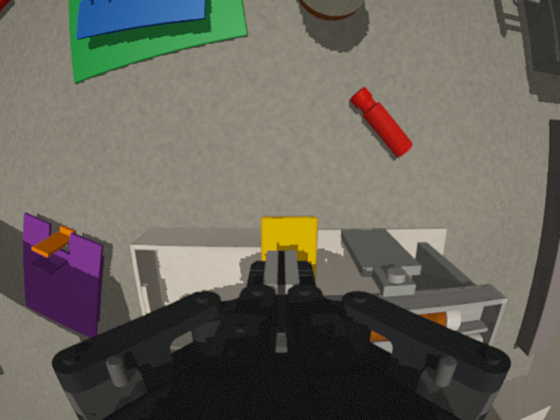

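View pics/scene7.png

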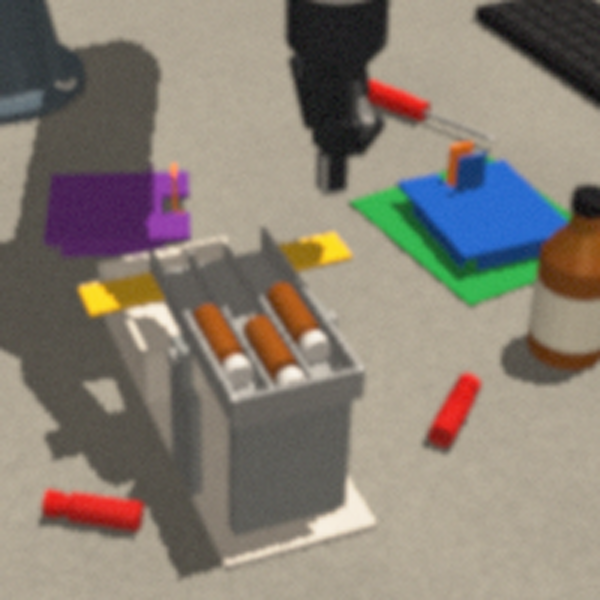

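The lid is 7 mm and 3 mm off the mat's middle, which is well within limits. The shut fingers are above the left wing, outboard of the tray wall. I'll push down.

drive_tool(deltas=[0,0.2,2,0,0,0.3,4,0,0,0.3,5,0,0,0.4,6,0,0,0.6,7,0,0,0.8,8,0,0,0.8,8,0,0,0.8,8,0])

```text
t: 10.1
tcp_pos: [0.6356, 0.096, 0.1026]
tool_rot: [0.736, 0.677, 0.007, 0.003]
force: [-4.1, 0.0, 4.1]
finger_gap: -0.003
```

Run:
```python
from h import *
from station import manip
plan(manip.sense(),[*st2w(-.069,.098),.085],YAW)
s=manip.snapshot("scene"); cv2.imwrite("pics/scene8.png",cv2.resize(s["frame"][120:320,220:420,::-1],None,fx=3,fy=3,interpolation=2))
```

```text
t 10.1 tcp [0.6356 0.096  0.1026] F [-4.1  0.   4.1] gap -0.003 tilt [ 0.0065  0.0144 -0.9999]
delta cm/deg [-0.01  0.4   1.76] 0.26
```

View pics/scene8.png

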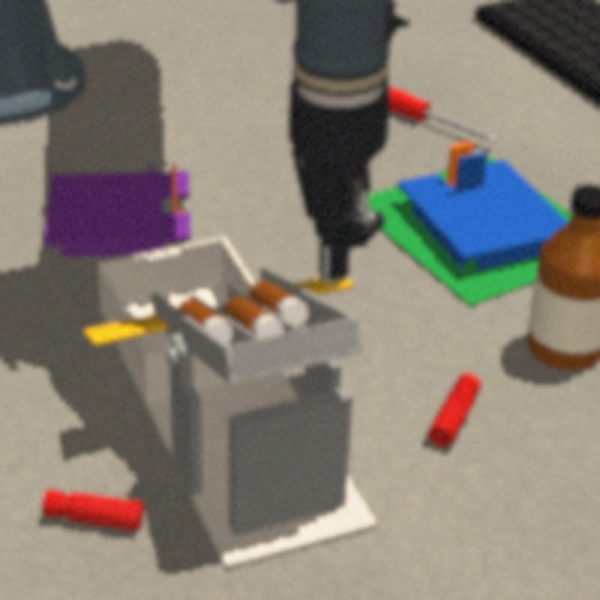

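The tray is tipping and the vials are starting to slide. I'll keep pushing to the stop and hold.

drive_tool(deltas=[0,0.1,0.5,0,0,0.2,1,0,0,0.3,1.4,0,0,0.3,1.6,0,0,0.3,1.6,0,0,0.3,1.6,0,0,0.3,1.6,0,0,0.3,1.6,0,0,0.3,1.6,0,0,0.3,1.6,0,0,0.3,1.6,0,0,0.3,1.6,0])

```text
t: 11.35
tcp_pos: [0.641, 0.0956, 0.0889]
tool_rot: [0.736, 0.677, 0.009, 0.005]
force: [-1.6, -0.3, 7.1]
finger_gap: 0.0
```

Run:
```python
from h import *
from station import manip
plan(manip.sense(),[*st2w(-.069,.098),.085],YAW)
s=manip.snapshot("scene"); cv2.imwrite("pics/scene9.png",cv2.resize(s["frame"][120:320,220:420,::-1],None,fx=3,fy=3,interpolation=2))
s=manip.snapshot("top"); cv2.imwrite("pics/top9.png",cv2.resize(s["frame"][80:280,200:380,::-1],None,fx=3,fy=3,interpolation=2))
```

```text
t 11.35 tcp [0.641  0.0956 0.0889] F [-1.6 -0.3  7.1] gap 0.0 tilt [ 0.0066  0.0202 -0.9998]
delta cm/deg [-0.   -0.13  0.39] 0.26
```

View pics/scene9.png

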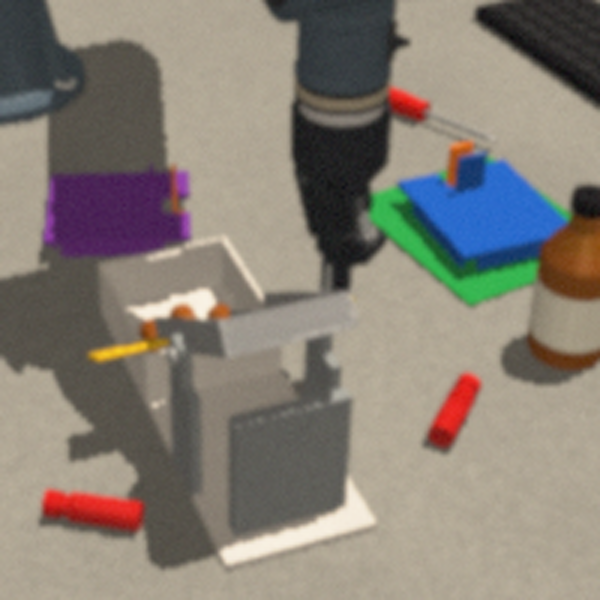

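View pics/top9.png

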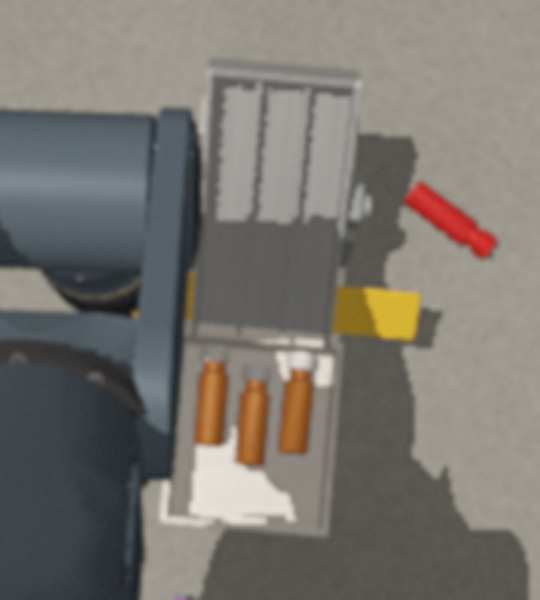

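The tray is empty and all three vials are in the bin in the top crop, at about (210,400), (252,420) and (296,405). I'll hold briefly, then let the tray rise slowly.

drive_tool(deltas=[0,0,0.3,0,0,0,0.3,0,0,0,0.3,0,0,0,0.3,0,0,0,0.3,0,0,0,0.3,0,0,0,0,0,0,-0.1,-0.5,0,0,-0.2,-1,0,0,-0.3,-1.5,0,0,-0.5,-2,0,0,-0.6,-2.5,0])

```text
t: 12.65
tcp_pos: [0.6342, 0.0961, 0.1144]
tool_rot: [0.736, 0.677, 0.009, 0.005]
force: [-3.2, 1.1, 4.0]
finger_gap: 0.001
```

drive_tool(deltas=[0,-0.2,-0.5,0,0,-0.3,-1,0,0,-0.4,-1.5,0,0,-0.4,-2,0,0,-0.4,-2.5,0,0,-0.4,-3,0,0,-0.4,-5,0,0,-0.4,-8,0,0,-0.4,-12,0,0,-0.4,-12,0])

```text
t: 13.65
tcp_pos: [0.6313, 0.0959, 0.2403]
tool_rot: [0.735, 0.677, 0.013, 0.009]
force: [1.1, -0.2, -0.4]
finger_gap: -0.004
```

drive_tool(deltas=[4,-3,0,0,8,-6,0,0,12,-9,0,0,16,-12,0,0,20,-15,0,0,24,-18,0,0,24,-18,0,0,24,-18,0,0])

```text
t: 14.45
tcp_pos: [0.4706, 0.3506, 0.2358]
tool_rot: [0.734, 0.679, 0.013, 0.009]
force: [0.5, 1.3, -1.1]
finger_gap: 0.001
```

Run:
```python
from h import *
from station import manip
plan(manip.sense(),[*st2w(-.069,.098),.085],YAW)
s=manip.snapshot("scene"); cv2.imwrite("pics/scene10.png",cv2.resize(s["frame"][120:320,220:420,::-1],None,fx=3,fy=3,interpolation=2))
s=manip.snapshot("top"); np.savez("top10.npz",**s); cv2.imwrite("pics/top10.png",s["frame"][:,:,::-1])
cv2.imwrite("pics/top10c.png",cv2.resize(s["frame"][80:280,200:380,::-1],None,fx=3,fy=3,interpolation=2))
for nm,lo,hi,z in (("yellow",(22,150,120),(32,255,255),.131),):
    for st,c,m in blobs(hsvmask(s,lo,hi),100):
        cn=max(cv2.findContours(m,0,2)[0],key=cv2.contourArea); print(nm,ray(s,[c],z)[0], np.median(s["depth"][m>0]),np.median(dict(np.load("top0.npz"))["depth"][m>0]))
```

```text
t 14.45 tcp [0.4706 0.3506 0.2358] F [ 0.5  1.3 -1.1] gap 0.001 tilt [ 0.0063  0.0314 -0.9995]
delta cm/deg [-24.18  18.4   15.52] 0.46
yellow [0.62728601 0.07868804 0.131     ] 0.897683 0.89770377
yellow [ 0.6133627  -0.08048607  0.131     ] 0.8984894 0.8984327
```

View pics/scene10.png

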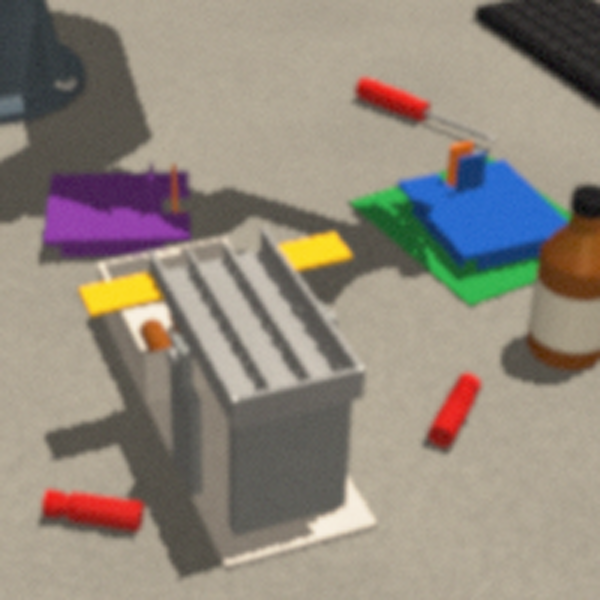

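View pics/top10c.png

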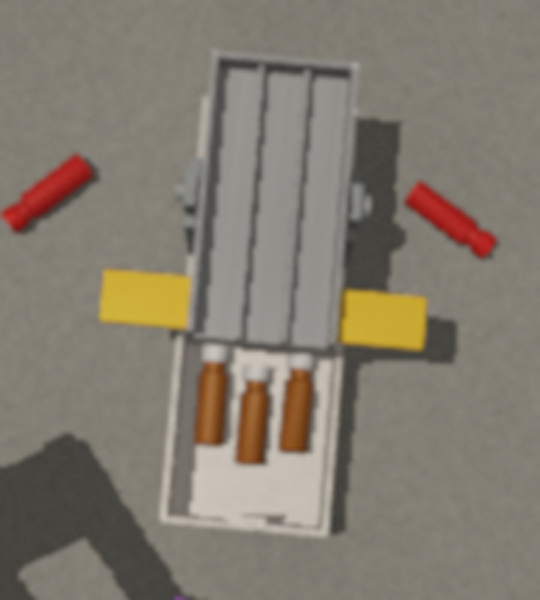

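View pics/top10.png

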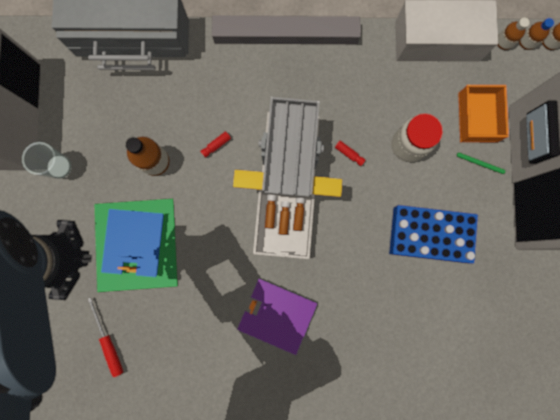

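The tray is back level and the vials look still in the bin. I'll check from the depth image how high they lie.

Run:
```python
from h import *
s=dict(np.load("top10.npz"))
def w(u,v):
    d=np.median(s["depth"][v-1:v+2,u-1:u+2]); p=np.array([(u-s["cx"])/s["fx"]*d,(v-s["cy"])/s["fy"]*d,d]); return s["R"].T@(p-s["t"])
c,sn=np.cos(YAW),np.sin(YAW)
for u0,u1 in ((271,269),(286,283),(300,298)):
    for v in range(195,236,4):
        u=round(u0+(u1-u0)*(v-197)/35); X=w(u,v); d=X[:2]-O
        print(u,v,"st",round(c*d[0]+sn*d[1],3),round(-sn*d[0]+c*d[1],3),"z",round(X[2],3))
```

```text
271 195 st -0.094 0.034 z 0.029
271 199 st -0.102 0.033 z 0.028
271 203 st -0.111 0.032 z 0.028
270 207 st -0.121 0.034 z 0.029
270 211 st -0.13 0.033 z 0.029
270 215 st -0.139 0.032 z 0.03
270 219 st -0.147 0.031 z 0.029
270 223 st -0.156 0.031 z 0.03
269 227 st -0.165 0.032 z 0.028
269 231 st -0.173 0.032 z 0.007
269 235 st -0.182 0.031 z 0.006
286 195 st -0.09 0.001 z 0.021
286 199 st -0.097 -0.0 z 0.007
285 203 st -0.109 0.001 z 0.028
285 207 st -0.117 0.001 z 0.027
285 211 st -0.127 -0.0 z 0.029
284 215 st -0.136 0.001 z 0.03
284 219 st -0.145 0.0 z 0.03
284 223 st -0.153 -0.0 z 0.029
283 227 st -0.163 0.001 z 0.029
283 231 st -0.171 0.0 z 0.03
283 235 st -0.179 -0.001 z 0.007
300 195 st -0.09 -0.03 z 0.042
300 199 st -0.097 -0.031 z 0.028
300 203 st -0.105 -0.032 z 0.026
299 207 st -0.115 -0.031 z 0.029
299 211 st -0.124 -0.031 z 0.029
299 215 st -0.133 -0.032 z 0.028
299 219 st -0.142 -0.033 z 0.029
299 223 st -0.151 -0.034 z 0.03
298 227 st -0.16 -0.032 z 0.03
298 231 st -0.167 -0.034 z 0.005
298 235 st -0.176 -0.034 z 0.006
```

All three vials lie flat on the bin floor, with their tops at 29 mm. The arm is clear and still, so I'm handing in.

Run:
```python
from station import manip
print(manip.sign_off())
```

```text
the job is handed in; nothing more can be done
None
```

The lid is off and on the mat, all three vials are in the bin, and the tray is back level. I handed the job in at about 14.5 s; the hand-in reports no verdict.

- **Lid:** I pinched the orange tab and the fin, lifted the blue lid straight up, and lowered it onto the mat until I felt contact before letting go. In the top view it lies flat, about 7 mm and 3 mm from the mat's middle.
- **Vials:** I pushed the tray's left wing down with the fingers shut and held it at the stop. By depth, all three vials lie flat on the bin floor with their tops at about 29 mm (rim 55 mm), around x -0.09 to -0.17 m in the station frame. The fingers stayed outside the tray and did not go near them.
- **Tray:** The wings' position and depth match the first picture, to within 0.3 mm.
- **Other things:** The rack, bottle and jar look unmoved in the top view. I did not measure their positions.

One reading disagreed: the jaws showed about 16 mm open on the pinch, where 19.5 mm was expected. I put this down to the pads or the way the opening is read. The lid came out freely with about 1 N on the wrist.

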